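Clamp the middle spacer in the press cradle

ROBOT

A 7-joint arm with a two-finger parallel gripper is mounted at the origin on a cart in front of the work surface, level with it; the furniture and walls round the work are solid. World frame = base frame: x ahead of the robot, y to its left, z up, the work surface at z = 0. Lengths are in m, angles in rad, forces in N, time in s.
With the tool pointing down it reaches from about 0.425 to 0.825 m from the base axis. Payload 3.6 kg.
Tool frame: the origin (TCP) lies midway between the tips of the shut fingers; the grasp point (between the pads) lies 19 mm behind it; y points along the fingers, x is the direction in which the jaws open and shut, and the axes are right-handed (so a half turn about y gives the same grasp; the last joint's range is limited). The gripper opens to 93 mm and grips with 3 to 60 N. Pads are 15 mm wide; open, the fingers measure 128 mm over their backs; the gripper's body (75 mm by 188 mm) begins 65 mm behind the grasp point.
Start: joints at [-1.206, 0.615, -0.013, 1.423, 0.008, 1.103, -0.04], TCP at [0.248, 0.601, 0.188] pointing down, gripper open.
Joint ranges: [-3.12, 3.12], [-0.3, 2.06], [-1.34, 1.32], [0.26, 2.42], [-1.36, 4.5], [0.01, 1.98], [-2.84, 2.84]. Speed limits (rad/s): [2.79, 2.79, 3.14, 3.14, 3.14, 3.14, 3.14].

INTERFACE

Orientations are given as a unit quaternion [w, x, y, z].
In Python, from bench import manip, read_camera, camera_model, workorder gives the robot as it stands.
- The arm moves only by the tool step_arm, never from a script. Its argument "commands" is a list of rows, each an object with "offset": the shift along the tool's x, y, z in units of 25 mm (1.0 is 25 mm), a list of three; "twist": the turn, a rotation vector about the tool's x, y, z in units of 8 degrees (1.0 is 8 degrees), a list of three; "hand": the closure, from 0 (fully open) to 1 (shut). A call has 1 to 12 rows; each row shifts and turns the pose as measured when the row begins, along the tool's axes as they then stand; what a row does not reach is not made up. A row lasts 1/10 s, in which the tool goes at most 50 mm and 8.59 degrees, less where a joint would pass 70% of its speed; a pose out of reach is approached as far as the arm can. A call is refused whole if a number of a shift passes 1 or a number of a turn 1, either way. A call with a gripper value outside its range is refused whole. The fingers move at their own pace and stop on an object; the grip force is fixed at half the most. Time passes only in rows, so rows that do not move let the fingers close. It gives the time, the measured TCP pose, the force and the opening at its end, in the units of the state.
- manip.sense(): the state, without advancing time (a new reading comes with each control period).
- read_camera(name): name is "scene" or "side" or "wrist"; returns (picture, depth): 480x640x3 uint8, red, green, blue; 480x640 float32, m along the optical axis (not along the pixel's ray), 0 where there is no reading.
- camera_model(name): a dict with "vfov" (degrees; the focal length in pixels is half the picture's height over the tangent of half this angle, whatever the lens; pixels are square), "cx", "cy" (the principal point, pixels), "world_from_camera" (4x4, takes a point from camera to world coordinates). Camera axes: x right, y up, looking along -z (the intrinsics and any distortion apply to the point x, -y, -z); pixel columns grow to the right and rows downward; lengths in m; the calibration is good to about 2 mm. A picture is of the moment at which its call begins: read the wrist's pose just before it. camera_model takes no time and is no camera call; for the wrist camera it gives the pose at the moment of the call.
- workorder.finish_job(): hands the job in, once; it reports no verdict.
The state is a dict: "time_s": time; "qpos": joint angles; "joint_velocities": joint speeds; "joint_efforts": joint torques, N m; "tcp_pos": TCP position; "tcp_rot": TCP orientation; "contact_force": force on the tool from outside, world axes, zero at the start; "torque": the same for the moment, N m; "gripper_width": finger opening in m.
Only numpy, scipy, OpenCV 4.12 (cv2) and the standard library are available. Lean on these libraries where they do the work, as an engineer would, in place of code of your own. Each camera call takes 0.05 s, during which the arm holds its last target. There are 200 camera calls.

TASK

Of the three turned steel spacers standing on the table, take the one of middle length and stand it upright in the cup of the press clamp, without pushing the cup's pad down, and let go of it. Then swing the clamp's lever over and press it fully shut, so that it drives the spacer home, and leave it so.

Things in the scene. Friction and masses are not known exactly. Their poses are not given: they have to be found in the camera images.
- spacer_0_center (a point): Centre (25 mm above its foot) of the middle one of three plain turned steel tubes, 25 mm in diameter, that stand upright on the table right of the clamp; this one is 50 mm long, the others 35 and 65 mm. z runs along the tube. Standing in the cup its centre is 11 mm above point cradle, and once driven home 1 mm below it; the pad under it yields only to more than about 8 N.
- cradle (a point): Middle of the mouth of the clamp's round steel cup, 46 mm above the table; x points level to the lever's hinge, y along the hinge, z up. Cup 41 mm wide inside, flaring to 51 at the mouth (58 outside); in it a flat pad, 14 mm below the mouth, sinks 12 mm as the lever shuts. Hinge line: 100 mm along x, 28 mm higher. Fixed base plate 190 x 90 x 14 mm.
- clamp_lever (a joint): Lever angle, rad: 0 shut (level over the cup, at its stop), growing as it lifts, to 1.75. It starts and rests upright at 1.55 to 1.75, beyond the cup. Pushed over past about 0.8 it may sink by its own weight onto the spacer, to about 0.12; pressing the handle down with 7 to 10 N then shuts it, and it stays shut.
- clamp_handle (a point): Middle of the lever's black cross handle: round bar 16 mm thick, 70 mm long, along y of cradle, 170 mm from the hinge. Upright it is about 0.24 m above the table; shut, 88 mm above the table and 70 mm from the cup's axis, away from the hinge. The lever is a flat bar 22 mm wide. Push the handle from behind (hinge side) towards the cup, then press it down from above.
Things that resemble listed ones, but are neither listed nor needed, are in the scene too. Leave any purple look-alike of the part that bears spacer_0_center alone.

How it is judged:
On the way:
1. the middle spacer stands in the cup on the raised pad, let go, while the lever is still up (horizontal distance between spacer_0_center and cradle below 0.012 m and z of spacer_0_center in the frame of cradle between 0.005 and 0.014 m and angle between spacer_0_center's own z axis and vertical below 0.15 rad and contact force between the fingers and anything else below 0.5 N and value of joint clamp_lever above 0.9 rad), for 0.2 s.
At the end, for the whole second after the job is handed in: The middle (50 mm) spacer stands upright (within 0.15 rad) in the cup, its centre within 12 mm of the cup's axis and no more than 3 mm above and 5 mm below the plane of the cup's mouth (driven home), and the lever is shut (below 0.05 rad) (horizontal distance between spacer_0_center and cradle below 0.012 m and z of spacer_0_center in the frame of cradle between -0.005 and 0.003 m and angle between spacer_0_center's own z axis and vertical below 0.15 rad and value of joint clamp_lever below 0.05 rad); the robot touches nothing.
It also fails if it takes over 67 s, if anything falls off the work surface, if the arm or the gripper's body presses on something with over 40 N, if the wrist force passes 120 N, or if a joint passes its speed limit or range.

## Working session

There is one attempt and no reset: what is moved stays moved. The work goes in short steps, Python scripts to look and compute and a tool call to move; the robot and the scene stay as the last step left them, time stands still between calls to the robot, and variables do not carry over. Pictures are saved under pics/ and viewed, on a budget of 10 in all, crops included, one or two more only if the job needs it, and the job is handed in when it is done.

Besides the shell and the picture viewer there is one more tool, called after "Request:" as name([rows], argument=value, ...), one row to a line, values as JSON. step_arm: Moves the arm, as the interface text tells. Its arguments: {"type":"object","properties":{"commands":{"type":"array","items":{"type":"object","properties":{"offset":{"type":"array","items":{"type":"number"}},"twist":{"type":"array","items":{"type":"number"}},"hand":{"type":"number"}}}}},"required":["commands"]}

```bash
mkdir -p pics; cat > h.py <<'E'
import numpy as np, cv2
from bench import manip, read_camera, camera_model, workorder
def shot(n):
    m=camera_model(n); p,d=read_camera(n); return m,p,d
def cloud(m,d):
    f=240/np.tan(np.radians(m['vfov'])/2); v,u=np.mgrid[:480,:640]
    P=np.stack([(u-m['cx'])/f*d,-(v-m['cy'])/f*d,-d],-1); T=np.array(m['world_from_camera'])
    W=P@T[:3,:3].T+T[:3,3]; W[d==0]=np.nan; return W
def save(n,p): cv2.imwrite('pics/'+n+'.png',p[...,::-1])
E
python3 - <<'E'
from h import *
print(manip.sense())
ps=[]
for n in('scene','side'):
    m,p,d=shot(n); print(n,{k:v for k,v in m.items()}); np.savez(n+'.npz',p=p,d=d,W=cloud(m,d)); save(n,p)
E
```

```text
{'time_s': 0.0, 'qpos': array([-1.20644769,  0.61592998, -0.01259506,  1.42489697,  0.00813001,
        1.1033467 , -0.04041258]), 'joint_velocities': array([ 0.00131906, -0.00026098,  0.00225408,  0.00240486, -0.00068504,
        0.00045958,  0.00019602]), 'joint_efforts': array([-1.66212635e-05, -4.58942449e+01,  2.09030779e-01, -1.65736735e+01,
       -6.11515786e-02,  2.06316181e-02,  2.43047143e-04]), 'tcp_pos': array([0.24731849, 0.60018424, 0.18687497]), 'tcp_rot': array([-0.58704437,  0.58808314,  0.3926773 , -0.39413406]), 'contact_force': array([ 0.02108332, -0.0115094 , -0.52783346]), 'torque': array([ 0.03423717, -0.02248004, -0.02682579]), 'gripper_width': 0.09296056002617209}
scene {'vfov': 49.95312713854044, 'cx': 314.05117890314193, 'cy': 236.31572396420697, 'world_from_camera': array([[ 0.56771051,  0.58854748, -0.57560112,  0.04520053],
       [-0.82321323,  0.40163783, -0.40125681, -0.65511226],
       [-0.0049755 ,  0.70164016,  0.71251409,  0.66152529],
       [ 0.        ,  0.        ,  0.        ,  1.        ]])}
side {'vfov': 42.64276045034262, 'cx': 319.1474647299358, 'cy': 236.89960951442737, 'world_from_camera': array([[-0.99962804,  0.01120198,  0.02486557,  0.55670319],
       [ 0.01487229, -0.54034553,  0.84131179,  0.46640677],
       [ 0.02286036,  0.84136866,  0.53997794,  0.56987811],
       [ 0.        ,  0.        ,  0.        ,  1.        ]])}
```

View pics/scene.png

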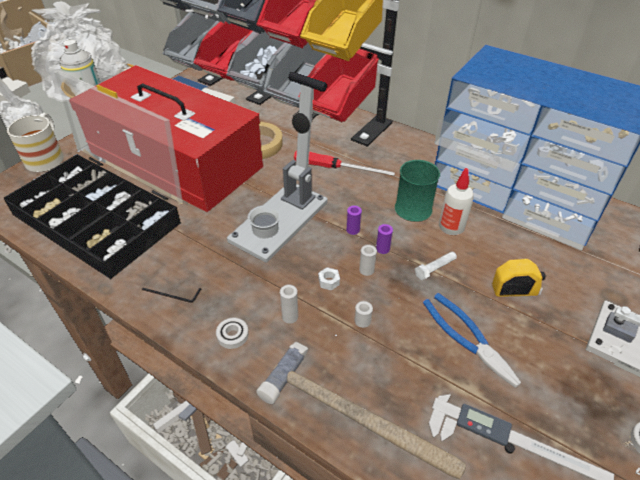

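View pics/side.png

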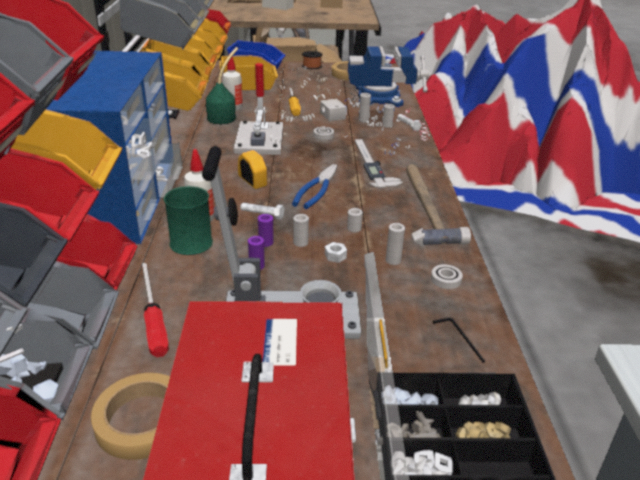

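Candidates in the scene view: grey tubes at (289,303), tallest; (368,260), middle; (363,314), short. Purple look-alikes are at (354,219) and (384,238), and two tube-like things lie far back in the side view at (365,107) and (388,115). By the description I choose (368,260). The clamp's cup is at (264,222), its hinge at (298,185), and the lever is upright with its handle at (306,82). Next I measure these.

```bash
python3 - <<'E'
from h import *
z=np.load('scene.npz'); W=z['W']; p=z['p']
def top(u0,u1,v0,v1,zlo=.02):
    w=W[v0:v1,u0:u1].reshape(-1,3); w=w[~np.isnan(w[:,0])]; w=w[w[:,2]>zlo]
    zt=np.percentile(w[:,2],97); t=w[w[:,2]>zt-.004]
    (c,r)=cv2.minEnclosingCircle(t[:,:2].astype(np.float32)); return zt,c,r,t.mean(0)
for n,b in dict(long=(276,302,280,325),mid=(357,379,240,280),short=(352,376,297,330)).items(): print(n,top(*b))
w=W[195:245,240:290].reshape(-1,3)
t=w[(w[:,2]>.040)&(w[:,2]<.052)]
c,r=cv2.minEnclosingCircle(t[:,:2].astype(np.float32)); print('cup',c,r,len(t),np.nanpercentile(t[:,2],[5,50,95]))
w=W[65:100,280:335].reshape(-1,3); q=p[65:100,280:335].reshape(-1,3).max(1)
t=w[(q<70)&(w[:,2]>.15)&(w[:,2]<.35)]; t=t[np.linalg.norm(t-np.median(t,0),axis=1)<.06]
print('handle',t.mean(0),t.min(0),t.max(0),np.linalg.svd(t-t.mean(0),full_matrices=False)[2][0])
# plate
w=W[170:260,220:335].reshape(-1,3); t=w[(w[:,2]>.009)&(w[:,2]<.018)]
print('plate',cv2.minAreaRect(t[:,:2].astype(np.float32)),len(t))
im=cv2.resize(p[180:340,230:420],(760,640))[:600]; save('crop1',im)
E
```

```text
long (np.float64(0.06652511905145089), (0.4120015799999237, -0.35298487544059753), 0.013426238670945168, array([ 0.41227084, -0.35317917,  0.06510023]))
mid (np.float64(0.05158138718455157), (0.5627411603927612, -0.40238121151924133), 0.013185611926019192, array([ 0.56260525, -0.40266488,  0.04993874]))
short (np.float64(0.03658456159744664), (0.4703339636325836, -0.4499025344848633), 0.013673371635377407, array([ 0.46938278, -0.44987514,  0.03500528]))
cup (0.5342609882354736, -0.20795324444770813) 0.029813513159751892 274 [0.04046292 0.04457985 0.04746752]
handle [ 0.66530336 -0.21169007  0.244837  ] [ 0.66043541 -0.24451421  0.23607966] [ 0.67655374 -0.17524169  0.25030079] [ 0.01060973 -0.99990175 -0.00916048]
plate ((0.5737886428833008, -0.16632169485092163), (0.17663510143756866, 0.1924087256193161), 89.78190612792969) 2382
```

View pics/crop1.png

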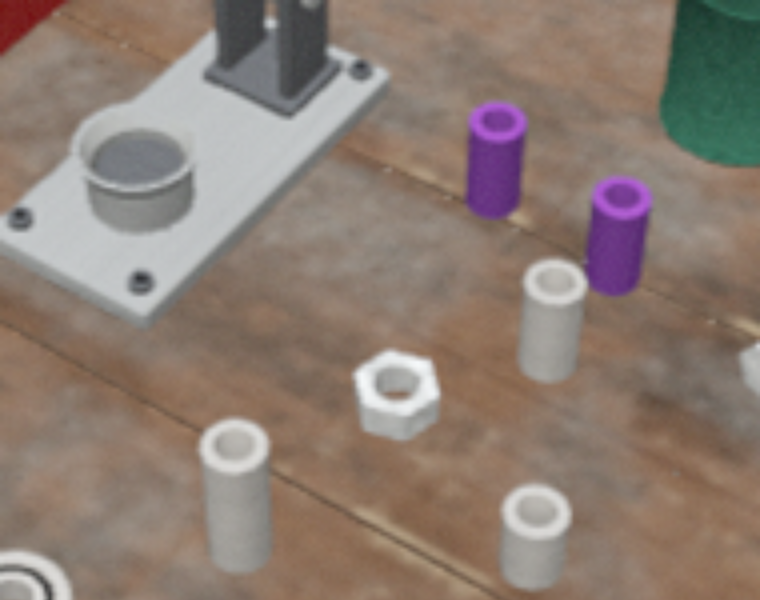

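```bash
python3 - <<'E'
from h import *
from scipy.spatial.transform import Rotation as R
s=manip.sense(); q=s['tcp_rot']; M=R.from_quat([q[1],q[2],q[3],q[0]]).as_matrix(); print(M.round(3), np.degrees(np.arctan2(M[1,0],M[0,0])))
W=np.concatenate([np.load(n+'.npz')['W'].reshape(-1,3) for n in('scene','side')]); W=W[~np.isnan(W[:,0])]
print('maxheight mm; rows x from .2 step .05; cols y .7 down to -.6 step .1')
for x in np.arange(.2,.85,.05):
    print(round(x,2),[int(1000*W[(abs(W[:,0]-x-.025)<.025)&(abs(W[:,1]-y)<.05)][:,2].max(initial=-.9)) for y in np.arange(.7,-.65,-.1)])
z=np.load('scene.npz');p=z['p'];w=z['W'];h=cv2.cvtColor(p,cv2.COLOR_RGB2HSV);m=(abs(h[...,0].astype(int)-137)<10)&(h[...,1]>120)
n,l,st,c=cv2.connectedComponentsWithStats(m.astype(np.uint8))
for i in range(1,n):
    if st[i,4]>60:print(c[i],np.nanmedian(w[l==i],0))
E
```

```text
[[ 0.381 -0.001 -0.925]
 [ 0.925 -0.002  0.381]
 [-0.002 -1.    -0.   ]] 67.61417429264415
maxheight mm; rows x from .2 step .05; cols y .7 down to -.6 step .1
0.2 [-900, -900, -900, -751, -750, -750, -570, -570, -571, -570, -900, -900, -900, -900]
0.25 [-751, -749, -750, -749, -1, 4, 3, 3, 3, 4, 4, 32, 4, 4]
0.3 [-747, -751, -747, -750, 3, 46, 45, 45, 46, 8, 18, 29, 26, 27]
0.35 [-556, -751, -751, 2, 4, 45, 41, 41, 46, 8, 59, 65, 5, 17]
0.4 [-558, -900, -900, 88, 91, 45, 41, 41, 45, 4, 68, 68, 5, 14]
0.45 [-900, -900, -753, 88, 90, 214, 223, 214, 213, 22, 18, 38, 38, 12]
0.5 [-38, 52, -900, 2, 72, 131, 132, 132, 132, 49, 21, 33, 15, 15]
0.55 [-25, 51, -85, -900, 206, 156, 165, 166, 132, 49, 16, 53, 26, 16]
0.6 [-56, -36, -86, -900, 190, 156, 165, 165, 132, 193, 53, 54, 25, 64]
0.65 [48, 21, -900, -900, 131, 131, 132, 132, 132, 251, 15, 5, 19, 66]
0.7 [64, 61, 34, -900, -900, -900, 3, 27, 29, 29, 5, 92, 136, 5]
0.75 [121, 118, 43, -900, 237, 258, 391, 419, 418, 420, 19, 172, 173, 21]
0.8 [121, 126, 25, 0, 225, 245, 268, 412, 435, 427, 17, 235, 236, 236]
[353.33333333 219.47619048] [ 0.62411755 -0.3352918   0.03607464]
[383.767507   238.40336134] [ 0.61280273 -0.40268359  0.03664789]
```

The crop confirms it: the steel tube at (555,320) in the crop measures about 50 mm tall, at (0.563,-0.402). The purple tubes stand beyond it at (495,160) and (615,235). The cup is at (0.534,-0.208) and the hinge lies along about +x.

Request:
step_arm([
  {"offset": [-0.6, -1, 0], "hand": 0},
  {"offset": [-0.6, -1, 0], "hand": 0},
  {"offset": [-0.6, -1, 0], "hand": 0},
  {"offset": [-0.6, -1, 0], "hand": 0},
  {"offset": [-0.6, -1, 0], "hand": 0},
  {"offset": [-0.6, -1, 0], "hand": 0},
  {"offset": [0, 0, -1], "twist": [0, 0.325, 0], "hand": 0},
  {"offset": [0, 0, -1], "twist": [0, 0.325, 0], "hand": 0},
  {"offset": [0, 0, -1], "twist": [0, 0.325, 0], "hand": 0},
  {"offset": [0, 0, -1], "twist": [0, 0.325, 0], "hand": 0},
  {"offset": [0, 0, -1], "twist": [0, 0.325, 0], "hand": 0},
  {"offset": [0, 0, -1], "twist": [0, 0.325, 0], "hand": 0},
])

```text
validation failed for argument at $.co...
```

```bash
python3 - <<'E'
from h import *
W=np.concatenate([np.load(n+'.npz')['W'].reshape(-1,3) for n in('scene','side')])
for y in np.arange(-.40,-.05,.04):
    s=W[(abs(W[:,1]-y)<.02)&(W[:,0]>.60)]
    print(round(y,2),[(int(z*1000),round(float(s[abs(s[:,2]-z)<.02][:,0][s[abs(s[:,2]-z)<.02][:,0]>.69].min(initial=9)),3)) for z in np.arange(.1,.6,.04)])
E
```

```text
-0.4 [(100, 0.708), (140, 0.794), (180, 0.793), (220, 0.826), (260, 1.037), (300, 1.038), (340, 9.0), (380, 9.0), (420, 9.0), (460, 9.0), (500, 9.0), (540, 9.0), (580, 9.0)]
-0.36 [(100, 0.712), (140, 1.039), (180, 1.037), (220, 1.038), (260, 1.036), (300, 1.038), (340, 9.0), (380, 9.0), (420, 9.0), (460, 9.0), (500, 9.0), (540, 9.0), (580, 9.0)]
-0.32 [(100, 1.037), (140, 1.038), (180, 1.037), (220, 1.038), (260, 1.037), (300, 9.0), (340, 9.0), (380, 9.0), (420, 9.0), (460, 9.0), (500, 9.0), (540, 9.0), (580, 9.0)]
-0.28 [(100, 1.037), (140, 1.037), (180, 1.036), (220, 1.037), (260, 1.038), (300, 9.0), (340, 9.0), (380, 9.0), (420, 9.0), (460, 9.0), (500, 9.0), (540, 9.0), (580, 9.0)]
-0.24 [(100, 1.037), (140, 1.037), (180, 1.038), (220, 1.038), (260, 1.038), (300, 9.0), (340, 9.0), (380, 9.0), (420, 9.0), (460, 9.0), (500, 9.0), (540, 9.0), (580, 9.0)]
-0.2 [(100, 0.774), (140, 0.773), (180, 0.801), (220, 0.782), (260, 0.774), (300, 0.795), (340, 0.793), (380, 0.772), (420, 0.783), (460, 9.0), (500, 9.0), (540, 9.0), (580, 9.0)]
-0.16 [(100, 0.775), (140, 0.773), (180, 0.903), (220, 0.782), (260, 0.773), (300, 0.911), (340, 0.793), (380, 0.773), (420, 9.0), (460, 9.0), (500, 9.0), (540, 9.0), (580, 9.0)]
-0.12 [(100, 0.775), (140, 0.774), (180, 0.807), (220, 0.789), (260, 0.772), (300, 0.796), (340, 0.795), (380, 0.774), (420, 0.782), (460, 9.0), (500, 9.0), (540, 9.0), (580, 9.0)]
-0.08 [(100, 0.772), (140, 0.774), (180, 9.0), (220, 0.779), (260, 0.773), (300, 0.832), (340, 0.795), (380, 0.773), (420, 0.835), (460, 9.0), (500, 9.0), (540, 9.0), (580, 9.0)]
```

Request:
step_arm([
  {"offset": [-0.6, -1, 0], "twist": [0, 0, 0], "hand": 0},
  {"offset": [-0.6, -1, 0], "twist": [0, 0, 0], "hand": 0},
  {"offset": [-0.6, -1, 0], "twist": [0, 0, 0], "hand": 0},
  {"offset": [-0.6, -1, 0], "twist": [0, 0, 0], "hand": 0},
  {"offset": [-0.6, -1, 0], "twist": [0, 0, 0], "hand": 0},
  {"offset": [-0.6, -1, 0], "twist": [0, 0, 0], "hand": 0},
  {"offset": [0, 0, -1], "twist": [0, 0.325, 0], "hand": 0},
  {"offset": [0, 0, -1], "twist": [0, 0.325, 0], "hand": 0},
  {"offset": [0, 0, -1], "twist": [0, 0.325, 0], "hand": 0},
  {"offset": [0, 0, -1], "twist": [0, 0.325, 0], "hand": 0},
  {"offset": [0, 0, -1], "twist": [0, 0.325, 0], "hand": 0},
  {"offset": [0, 0, -1], "twist": [0, 0.325, 0], "hand": 0},
])

```text
time_s: 1.3
tcp_pos: [0.3439, 0.4366, 0.3345]
tcp_rot: [-0.632, 0.641, 0.301, -0.314]
contact_force: [0.3, -0.1, -0.2]
gripper_width: 0.093
```

Request:
step_arm([
  {"offset": [0, 0, -1], "twist": [0, 0.325, 0], "hand": 0},
  {"offset": [0, 0, -1], "twist": [0, 0.325, 0], "hand": 0},
  {"offset": [0, 0, -1], "twist": [0, 0.325, 0], "hand": 0},
  {"offset": [0, 0, -1], "twist": [0, 0.325, 0], "hand": 0},
  {"offset": [0, 0, -1], "twist": [0, 0.325, 0], "hand": 0},
  {"offset": [0, 0, -1], "twist": [0, 0.325, 0], "hand": 0},
  {"offset": [0, 0, -1], "twist": [0, 0.325, 0], "hand": 0},
  {"offset": [0, 0, -1], "twist": [0, 0.325, 0], "hand": 0},
  {"offset": [0, 0, -1], "twist": [0, 0.325, 0], "hand": 0},
  {"offset": [0, 0, -1], "twist": [0, 0.325, 0], "hand": 0},
  {"offset": [0, 0, -1], "twist": [0, 0.325, 0], "hand": 0},
  {"offset": [0, 0, -1], "twist": [0, 0.325, 0], "hand": 0},
])

```text
time_s: 2.5
tcp_pos: [0.5304, 0.1739, 0.3242]
tcp_rot: [-0.687, 0.71, 0.095, -0.121]
contact_force: [-0.0, -0.3, 0.4]
gripper_width: 0.0932
```

Request:
step_arm([
  {"offset": [0, 0, -1], "twist": [0, 0.325, 0], "hand": 0},
  {"offset": [0, 0, -1], "twist": [0, 0.325, 0], "hand": 0},
  {"offset": [0, 0, -1], "twist": [0, 0.325, 0], "hand": 0},
  {"offset": [0, 0, -1], "twist": [0, 0.325, 0], "hand": 0},
  {"offset": [0, 0, -1], "twist": [0, 0.325, 0], "hand": 0},
  {"offset": [0, 0, -1], "twist": [0, 0.325, 0], "hand": 0},
  {"offset": [0, 0, -1], "twist": [0, 0.325, 0], "hand": 0},
  {"offset": [0, 0, -1], "twist": [0, 0.325, 0], "hand": 0},
  {"offset": [0, 0, -1], "twist": [0, 0.325, 0], "hand": 0},
  {"offset": [0, 0, -1], "twist": [0, 0.325, 0], "hand": 0},
  {"offset": [0, 0, -1], "twist": [0, 0.325, 0], "hand": 0},
  {"offset": [0, 0, -1], "twist": [0, 0.325, 0], "hand": 0},
])

```text
time_s: 3.7
tcp_pos: [0.5382, -0.147, 0.3236]
tcp_rot: [-0.681, 0.718, -0.118, 0.084]
contact_force: [0.5, -0.1, 0.2]
gripper_width: 0.0929
```

```bash
cat >> h.py <<'E'
from scipy.spatial.transform import Rotation as R
def go(pos,yaw=-90):
    s=manip.sense(); q=s['tcp_rot']; r=R.from_quat([q[1],q[2],q[3],q[0]])
    a=np.radians(yaw); x=np.array([np.cos(a),np.sin(a),0]); y=np.array([0,0,-1.]); t=R.from_matrix(np.stack([x,y,np.cross(x,y)],1))
    print('t',s['time_s'],'tcp',s['tcp_pos'].round(4),'offset(final axes)',(t.inv().apply(np.array(pos)-s['tcp_pos'])/.025).round(2),'offset now',(r.inv().apply(np.array(pos)-s['tcp_pos'])/.025).round(2),'twist',np.degrees((r.inv()*t).as_rotvec()).round(1)/8,'q',s['qpos'].round(2),'F',s['contact_force'].round(1))
E
python3 -c "
from h import *
go([.563,-.4025,.2])"
```

```text
t 3.7 tcp [ 0.5382 -0.147   0.3236] offset(final axes) [10.22  4.94  0.99] offset now [ 4.05  5.33 -9.22] twist [0.55   9.1875 0.0125] q [-0.14  0.43  0.54  1.43 -0.16  1.37  0.11] F [ 0.5 -0.1  0.2]
```

Request:
step_arm([
  {"offset": [0, 0, 0], "twist": [0.05, 0.92, 0], "hand": 0},
  {"offset": [0, 0, 0], "twist": [0.05, 0.92, 0], "hand": 0},
  {"offset": [0, 0, 0], "twist": [0.05, 0.92, 0], "hand": 0},
  {"offset": [0, 0, 0], "twist": [0.05, 0.92, 0], "hand": 0},
  {"offset": [0, 0, 0], "twist": [0.05, 0.92, 0], "hand": 0},
  {"offset": [0, 0, 0], "twist": [0.05, 0.92, 0], "hand": 0},
  {"offset": [0, 0, 0], "twist": [0.05, 0.92, 0], "hand": 0},
  {"offset": [0, 0, 0], "twist": [0.05, 0.92, 0], "hand": 0},
  {"offset": [0, 0, 0], "twist": [0.05, 0.92, 0], "hand": 0},
  {"offset": [0, 0, 0], "twist": [0.05, 0.92, 0], "hand": 0},
])

```text
time_s: 4.7
tcp_pos: [0.5297, -0.1631, 0.315]
tcp_rot: [0.47, -0.485, 0.524, -0.519]
contact_force: [-0.3, 0.1, 0.1]
gripper_width: 0.093
```

Request:
step_arm([
  {"offset": [1, 0.2, 0.1], "twist": [0, 0, 0], "hand": 0},
  {"offset": [1, 0.2, 0.1], "twist": [0, 0, 0], "hand": 0},
  {"offset": [1, 0.2, 0.1], "twist": [0, 0, 0], "hand": 0},
  {"offset": [1, 0.2, 0.1], "twist": [0, 0, 0], "hand": 0},
  {"offset": [1, 0.2, 0.1], "twist": [0, 0, 0], "hand": 0},
  {"offset": [1, 0.2, 0.1], "twist": [0, 0, 0], "hand": 0},
  {"offset": [1, 0.2, 0.1], "twist": [0, 0, 0], "hand": 0},
  {"offset": [1, 0.2, 0.1], "twist": [0, 0, 0], "hand": 0},
  {"offset": [1, 0.2, 0.1], "twist": [0, 0, 0], "hand": 0},
  {"offset": [1, 0.2, 0.1], "twist": [0, 0, 0], "hand": 0},
])

```text
time_s: 5.7
tcp_pos: [0.5258, -0.4248, 0.254]
tcp_rot: [0.465, -0.485, 0.532, -0.515]
contact_force: [-0.2, 0.5, 0.8]
gripper_width: 0.0928
```

```bash
python3 -c "
from h import *
go([.563,-.4025,.12])
m,p,d=shot('wrist'); np.savez('w1.npz',p=p,W=cloud(m,d)); save('w1',p)"
```

```text
t 5.7 tcp [ 0.5258 -0.4248  0.254 ] offset(final axes) [-0.89  5.36  1.49] offset now [-1.06  5.3   1.6 ] twist [ 0.275 -0.7    0.025] q [ 0.27  0.73  0.79  1.21 -0.47  1.41 -0.66] F [-0.2  0.5  0.8]
```

View pics/w1.png

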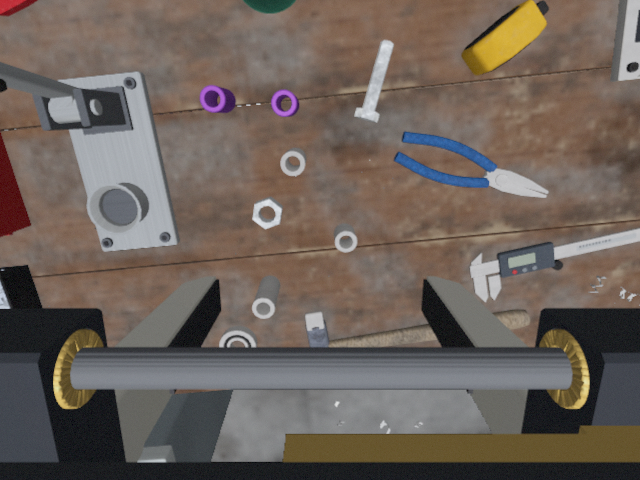

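The wrist view shows the 50 mm tube at (292,163), purple ones at (217,99) and (285,103), the short tube at (346,239), and the cup at (118,206). I refine the target and cup positions from it.

```bash
python3 -c "
from h import *
z=np.load('w1.npz');W=z['W']
def c(u0,u1,v0,v1,lo,hi):
    w=W[v0:v1,u0:u1].reshape(-1,3); t=w[(w[:,2]>lo)&(w[:,2]<hi)]; print(len(t),np.median(t[:,2]),cv2.minEnclosingCircle(t[:,:2].astype(np.float32)),t.mean(0))
c(272,314,142,184,.046,.056)
c(80,155,175,240,.042,.052)
"
```

```text
326 0.050173204798880655 ((0.5621111392974854, -0.4000949561595917), 0.012635459192097187) [ 0.56248255 -0.40028552  0.05007483]
759 0.04565093976802831 ((0.5322293639183044, -0.20686163008213043), 0.02917448990046978) [ 0.53199735 -0.20223843  0.04533016]
```

Request:
step_arm([
  {"offset": [-0.25, 0.6, 0.4], "twist": [0.06, -0.17, 0], "hand": 0},
  {"offset": [-0.25, 0.6, 0.4], "twist": [0.06, -0.17, 0], "hand": 0},
  {"offset": [-0.25, 0.6, 0.4], "twist": [0.06, -0.17, 0], "hand": 0},
  {"offset": [-0.25, 0.6, 0.4], "twist": [0.06, -0.17, 0], "hand": 0},
])

```text
time_s: 6.15
tcp_pos: [0.5562, -0.4169, 0.1864]
tcp_rot: [0.488, -0.501, 0.506, -0.505]
contact_force: [1.5, -0.1, -0.3]
gripper_width: 0.0931
```

```bash
python3 -c "
from h import *
go([.563,-.4025,.1])"
```

```text
t 6.15 tcp [ 0.5562 -0.4169  0.1864] offset(final axes) [-0.58  3.46  0.27] offset now [-0.62  3.45  0.31] twist [ 0.1    -0.1625  0.075 ] q [ 0.25  0.79  0.75  1.28 -0.51  1.26 -0.6 ] F [ 1.5 -0.1 -0.3]
```

Request:
step_arm([
  {"offset": [-0.2, 0.8, 0.1], "twist": [0.03, -0.05, 0.02], "hand": 0},
  {"offset": [-0.2, 0.8, 0.1], "twist": [0.03, -0.05, 0.02], "hand": 0},
  {"offset": [-0.2, 0.8, 0.1], "twist": [0.03, -0.05, 0.02], "hand": 0},
  {"offset": [0, 0.8, 0], "twist": [0, 0, 0], "hand": 0},
  {"offset": [0, 0.6, 0], "twist": [0, 0, 0], "hand": 0},
])

```text
time_s: 6.65
tcp_pos: [0.5602, -0.4026, 0.0818]
tcp_rot: [0.497, -0.501, 0.504, -0.499]
contact_force: [-0.9, -0.2, 0.1]
gripper_width: 0.0929
```

```bash
python3 -c "
from h import *
go([.5625,-.401,.022])"
```

```text
t 6.65 tcp [ 0.5602 -0.4026  0.0818] offset(final axes) [-0.06  2.39  0.09] offset now [-0.06  2.39  0.11] twist [ 0.0625 -0.0375 -0.0125] q [ 0.25  0.88  0.69  1.42 -0.58  1.07 -0.53] F [-0.9 -0.2  0.1]
```

Request:
step_arm([
  {"offset": [0, 0.7, 0.06], "twist": [0.05, -0.03, 0], "hand": 0},
  {"offset": [0, 0.7, 0.05], "twist": [0, 0, 0], "hand": 0},
  {"offset": [0, 0.6, 0], "twist": [0, 0, 0], "hand": 0},
  {"offset": [0, 0.3, 0], "twist": [0, 0, 0], "hand": 0},
  {"offset": [0, 0, 0], "twist": [0, 0, 0], "hand": 0},
])

```text
time_s: 7.15
tcp_pos: [0.5595, -0.4029, 0.0162]
tcp_rot: [0.498, -0.5, 0.504, -0.498]
contact_force: [0.2, 0.2, -0.1]
gripper_width: 0.0933
```

```bash
python3 -c "
from h import *
go([.5625,-.401,.022])"
```

```text
t 7.15 tcp [ 0.5595 -0.4029  0.0162] offset(final axes) [-0.08 -0.23  0.12] offset now [-0.08 -0.23  0.12] twist [ 0.0625 -0.025  -0.025 ] q [ 0.27  0.95  0.64  1.46 -0.63  0.96 -0.49] F [ 0.2  0.2 -0.1]
```

Request:
step_arm([
  {"offset": [-0.08, -0.3, 0.12], "twist": [0.06, 0, -0.02], "hand": 0},
  {"offset": [0, 0, 0.05], "twist": [0, 0, 0], "hand": 0},
  {"offset": [0, 0, 0], "twist": [0, 0, 0], "hand": 1},
  {"offset": [0, 0, 0], "twist": [0, 0, 0], "hand": 1},
  {"offset": [0, 0, 0], "twist": [0, 0, 0], "hand": 1},
  {"offset": [0, 0, 0], "twist": [0, 0, 0], "hand": 1},
  {"offset": [0, 0, 0], "twist": [0, 0, 0], "hand": 1},
  {"offset": [0, 0, 0], "twist": [0, 0, 0], "hand": 1},
  {"offset": [0, 0, 0], "twist": [0, 0, 0], "hand": 1},
  {"offset": [0, 0, 0], "twist": [0, 0, 0], "hand": 1},
])

```text
time_s: 8.15
tcp_pos: [0.5662, -0.4028, 0.0285]
tcp_rot: [-0.5, 0.498, -0.498, 0.503]
contact_force: [-0.9, -0.1, -0.3]
gripper_width: 0.0337
```

```bash
python3 -c "
from h import *
go([.533,-.208,.2]);print(manip.sense()['gripper_width'])"
```

```text
t 8.15 tcp [ 0.5662 -0.4028  0.0285] offset(final axes) [-7.79 -6.86 -1.33] offset now [-7.76 -6.9  -1.31] twist [-0.05  -0.025  0.025] q [ 0.26  0.93  0.65  1.46 -0.63  0.96 -0.5 ] F [-0.9 -0.1 -0.3]
0.03370189170317602
```

Request:
step_arm([
  {"offset": [0, 0.15, -0.12], "twist": [0, 0, 0], "hand": 1},
  {"offset": [0, 0, 0], "twist": [0, 0, 0], "hand": 1},
  {"offset": [0, 0, 0], "twist": [0, 0, 0], "hand": 1},
  {"offset": [0, 0, 0], "twist": [0, 0, 0], "hand": 1},
  {"offset": [0, 0, 0], "twist": [0, 0, 0], "hand": 1},
])

```text
time_s: 8.65
tcp_pos: [0.5626, -0.4028, 0.024]
tcp_rot: [-0.5, 0.498, -0.499, 0.503]
contact_force: [0.3, 1.0, -0.5]
gripper_width: 0.0007
```

```bash
python3 -c "
from h import *
go([.533,-.208,.16]);print(manip.sense()['gripper_width'])"
```

```text
t 8.65 tcp [ 0.5626 -0.4028  0.024 ] offset(final axes) [-7.79 -5.44 -1.18] offset now [-7.77 -5.47 -1.18] twist [-0.0375 -0.025   0.025 ] q [ 0.26  0.93  0.64  1.47 -0.64  0.95 -0.49] F [ 0.3  1.  -0.5]
0.0006854670233086663
```

The jaws shut on nothing, so I look before moving.

```bash
python3 -c "
from h import *
m,p,d=shot('scene'); np.savez('s2.npz',p=p,W=cloud(m,d)); m2,p2,d2=shot('wrist'); np.savez('w2.npz',p=p2,W=cloud(m2,d2))
a=cv2.resize(p[170:350,250:450],(667,600)); a=a[:,:400] if 0 else cv2.resize(p[170:350,250:450],(400,360)); b=cv2.resize(p2,(400,300)); save('c2',np.vstack([a,np.zeros((0,400,3),np.uint8)]) if 0 else np.hstack([a,np.vstack([b,np.zeros((60,400,3),np.uint8)])]))"
```

```text
(no output)
```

View pics/c2.png

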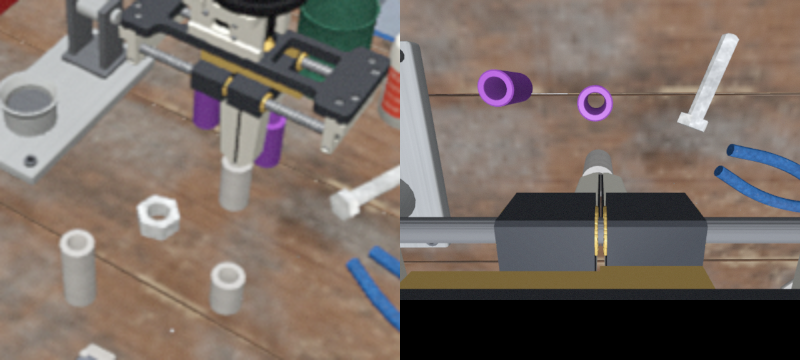

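```bash
python3 -c "
from h import *
W=np.load('s2.npz')['W']
for v in range(236,282,3): print(v,W[v,362:376:3].round(3).tolist())
"
```

```text
236 [[0.555, -0.392, 0.084], [0.555, -0.397, 0.086], [0.557, -0.401, 0.088], [0.556, -0.407, 0.092], [0.554, -0.413, 0.096]]
239 [[0.554, -0.393, 0.078], [0.555, -0.397, 0.08], [0.556, -0.402, 0.082], [0.554, -0.408, 0.088], [0.554, -0.413, 0.09]]
242 [[0.555, -0.393, 0.071], [0.554, -0.398, 0.074], [0.555, -0.403, 0.077], [0.554, -0.409, 0.082], [0.554, -0.414, 0.084]]
245 [[0.556, -0.392, 0.063], [0.554, -0.399, 0.069], [0.557, -0.403, 0.068], [0.555, -0.409, 0.074], [0.555, -0.414, 0.077]]
248 [[0.563, -0.39, 0.048], [0.554, -0.4, 0.062], [0.557, -0.403, 0.062], [0.555, -0.41, 0.067], [0.556, -0.414, 0.069]]
251 [[0.556, -0.393, 0.049], [0.564, -0.395, 0.043], [0.556, -0.404, 0.055], [0.554, -0.411, 0.062], [0.556, -0.415, 0.062]]
254 [[0.553, -0.396, 0.046], [0.551, -0.402, 0.052], [0.555, -0.405, 0.051], [0.558, -0.409, 0.05], [0.562, -0.413, 0.049]]
257 [[0.553, -0.396, 0.039], [0.55, -0.403, 0.046], [0.553, -0.407, 0.045], [0.554, -0.412, 0.048], [0.561, -0.414, 0.043]]
260 [[0.552, -0.397, 0.034], [0.552, -0.403, 0.037], [0.551, -0.408, 0.042], [0.555, -0.412, 0.04], [0.562, 
[... 180 characters left out ...]
04, 0.025], [0.552, -0.409, 0.026], [0.556, -0.412, 0.025], [0.566, -0.413, 0.016]]
269 [[0.553, -0.398, 0.011], [0.552, -0.404, 0.016], [0.554, -0.409, 0.017], [0.558, -0.412, 0.016], [0.565, -0.414, 0.01]]
272 [[0.55, -0.4, 0.007], [0.55, -0.406, 0.011], [0.554, -0.409, 0.009], [0.558, -0.413, 0.008], [0.567, -0.414, -0.0]]
275 [[0.549, -0.401, 0.001], [0.554, -0.404, -0.002], [0.554, -0.41, 0.002], [0.558, -0.413, 0.0], [0.56, -0.418, 0.002]]
278 [[0.543, -0.404, 0.001], [0.546, -0.409, 0.001], [0.551, -0.412, -0.001], [0.552, -0.417, 0.001], [0.555, -0.421, 0.001]]
281 [[0.539, -0.407, -0.001], [0.541, -0.412, 0.001], [0.544, -0.416, 0.0], [0.548, -0.419, -0.002], [0.549, -0.424, 0.002]]
```

```bash
python3 -c "
from h import *
m,ps,d=shot('side'); s=np.load('s2.npz')['p']; w=np.load('w2.npz'); p=w['p']
f=lambda a:cv2.resize(a,(390,585))
save('c3',np.hstack([f(s[195:285,340:400]),f(p[210:345,275:365])]))
save('side2',ps); np.savez('side2.npz',p=ps,W=cloud(m,d))
W=w['W']
for v in range(236,300,5): print(v,W[v,300:342:8].round(3).tolist())
"
```

```text
236 [[0.577, -0.391, 0.002], [0.576, -0.395, -0.0], [0.576, -0.4, -0.0], [0.576, -0.405, 0.0], [0.576, -0.41, -0.0], [0.576, -0.414, 0.001]]
241 [[0.573, -0.391, 0.0], [0.574, -0.395, 0.002], [0.575, -0.4, 0.005], [0.574, -0.405, 0.002], [0.573, -0.41, -0.0], [0.573, -0.414, 0.001]]
246 [[0.57, -0.391, 0.001], [0.574, -0.396, 0.013], [0.574, -0.4, 0.015], [0.574, -0.405, 0.013], [0.571, -0.409, 0.003], [0.57, -0.414, 0.002]]
251 [[0.571, -0.391, 0.013], [0.574, -0.396, 0.023], [0.575, -0.4, 0.026], [0.574, -0.405, 0.022], [0.571, -0.409, 0.014], [0.567, -0.414, -0.0]]
256 [[0.571, -0.392, 0.024], [0.574, -0.396, 0.033], [0.575, -0.4, 0.035], [0.574, -0.404, 0.032], [0.571, -0.409, 0.024], [0.564, -0.414, 0.001]]
261 [[0.572, -0.392, 0.034], [0.574, -0.397, 0.041], [0.575, -0.4, 0.043], [0.574, -0.404, 0.041], [0.572, -0.408, 0.034], [0.561, -0.414, 0.001]]
266 [[0.572, -0.393, 0.042], [0.574, -0.397, 0.048], [0.575, -0.401, 0.051], [0.574, -0.404, 0.048], [0.572, -0.408, 0.043], [0.557, -0.414, -0.0]]
271 [[0.572, -0.393, 0.049], [0.572, -0.397, 0.05], [0.572, -0.401, 0.051], [0.572, -0.404, 0.05], [0.572, -0.408, 0.049], [0.554, -0.414, -0.001]]
276 [[0.57, -0.393, 0.051], [0.57, -0.397, 0.052], [0.571, -0.401, 0.054], [0.57, -0.404, 0.051], [0.572, -0.408, 0.055], [0.566, -0.412, 0.04]]
281 [[0.572, -0.394, 0.061], [0.571, -0.397, 0.061], [0.572, -0.401, 0.061], [0.57, -0.404, 0.057], [0.572, -0.408, 0.061], [0.571, -0.411, 0.061]]
286 [[0.572, -0.394, 0.067], [0.572, -0.397, 0.067], [0.572, -0.401, 0.067], [0.57, -0.404, 0.063], [0.572, -0.407, 0.067], [0.571, -0.411, 0.067]]
291 [[0.571, -0.394, 0.071], [0.572, -0.397, 0.073], [0.571, -0.401, 0.072], [0.57, -0.404, 0.069], [0.572, -0.407, 0.073], [0.572, -0.411, 0.072]]
296 [[0.572, -0.394, 0.078], [0.572, -0.398, 0.078], [0.571, -0.401, 0.077], [0.57, -0.404, 0.074], [0.572, -0.407, 0.078], [0.571, -0.41, 0.077]]
```

View pics/c3.png

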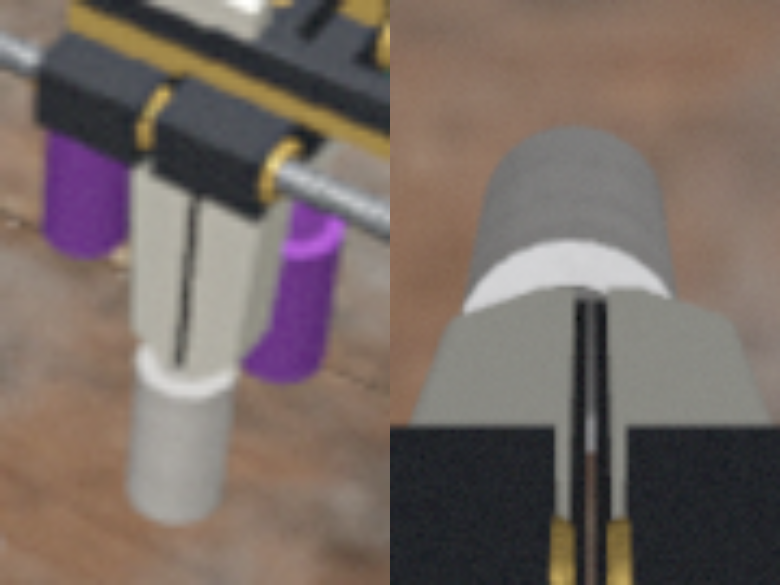

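The tips of the shut fingers stand on the tube's top at z≈0.052, though the reported TCP is 0.024. I check the same offset in the earlier open-jaw wrist picture.

```bash
python3 -c "
from h import *
W=np.load('w1.npz')['W']
for v in range(276,345,6): print(v,W[v,[160,185,205,215,428,440,460]].round(3).tolist())
s=manip.sense(); print(s['tcp_pos'],s['contact_force'],s['gripper_width'])
S=np.load('side2.npz')['W'].reshape(-1,3); t=S[(abs(S[:,0]-.563)<.02)&(abs(S[:,1]+.40)<.03)]
print(np.histogram(t[:,2],np.arange(0,.13,.01)))
"
```

```text
276 [[0.436, -0.218, 0.002], [0.432, -0.247, -0.001], [0.43, -0.273, 0.001], [0.541, -0.378, 0.284], [0.531, -0.474, 0.285], [0.401, -0.563, 0.0], [0.399, -0.588, -0.0]]
282 [[0.427, -0.215, -0.0], [0.424, -0.246, -0.0], [0.542, -0.376, 0.293], [0.539, -0.378, 0.287], [0.53, -0.473, 0.289], [0.531, -0.477, 0.292], [0.39, -0.589, -0.0]]
288 [[0.419, -0.213, 0.0], [0.542, -0.369, 0.299], [0.541, -0.377, 0.298], [0.538, -0.379, 0.292], [0.53, -0.472, 0.294], [0.532, -0.476, 0.299], [0.531, -0.484, 0.3]]
294 [[0.411, -0.212, -0.0], [0.542, -0.371, 0.305], [0.54, -0.378, 0.302], [0.535, -0.379, 0.292], [0.527, -0.472, 0.294], [0.533, -0.473, 0.306], [0.532, -0.481, 0.306]]
300 [[0.403, -0.21, 0.0], [0.542, -0.373, 0.31], [0.539, -0.379, 0.305], [0.533, -0.379, 0.293], [0.525, -0.471, 0.296], [0.531, -0.473, 0.307], [0.532, -0.48, 0.31]]
306 [[0.543, -0.366, 0.316], [0.542, -0.375, 0.316], [0.537, -0.379, 0.307], [0.53, -0.378, 0.293], [0.523, -0.471, 0.296], [0.53, -0.472, 0.312], [0.532, -0.478, 0.315]]
312 [[0.543, -0.367, 0.32], [0.542, -0.376, 0.321], [0.535, -0.379, 0.307], [0.528, -
[... 490 characters left out ...]
309], [0.354, -0.271, 0.0], [0.339, -0.542, 0.021], [0.521, -0.471, 0.314], [0.532, -0.472, 0.332]]
336 [[0.543, -0.374, 0.338], [0.538, -0.379, 0.33], [0.525, -0.377, 0.309], [0.345, -0.27, -0.0], [0.331, -0.542, 0.022], [0.52, -0.47, 0.315], [0.531, -0.472, 0.334]]
342 [[0.544, -0.376, 0.343], [0.537, -0.379, 0.332], [0.338, -0.256, 0.002], [0.336, -0.268, 0.001], [0.308, -0.547, 0.001], [0.517, -0.47, 0.316], [0.529, -0.471, 0.335]]
[ 0.56259957 -0.40272927  0.02400102] [ 0.31614758 -0.33537819 -0.09016729] 0.000707626098463935
(array([327,  75,  81,  72, 107,  60,  36,  55,  61,  56,  19,   0]), array([0.  , 0.01, 0.02, 0.03, 0.04, 0.05, 0.06, 0.07, 0.08, 0.09, 0.1 ,
       0.11, 0.12]))
```

Both agree: the physical tips are about 28 mm short of the reported TCP. I'll allow for that from here: tip z = TCP z + 0.028. So back off, open, and come down deeper.

Request:
step_arm([
  {"offset": [0, -0.9, 0], "twist": [0, 0, 0], "hand": 1},
  {"offset": [0, -0.5, 0], "twist": [0, 0, 0], "hand": 0},
  {"offset": [0, 0, 0], "twist": [0, 0, 0], "hand": 0},
  {"offset": [0, 0, 0], "twist": [0, 0, 0], "hand": 0},
  {"offset": [0, 0, 0], "twist": [0, 0, 0], "hand": 0},
  {"offset": [0, 0, 0], "twist": [0, 0, 0], "hand": 0},
  {"offset": [0, 0, 0], "twist": [0, 0, 0], "hand": 0},
  {"offset": [0, 0, 0], "twist": [0, 0, 0], "hand": 0},
  {"offset": [0, 0, 0], "twist": [0, 0, 0], "hand": 0},
])

```text
time_s: 9.7
tcp_pos: [0.5612, -0.4008, 0.0566]
tcp_rot: [-0.5, 0.498, -0.501, 0.501]
contact_force: [0.1, -0.3, 0.5]
gripper_width: 0.0597
```

```bash
python3 -c "
from h import *
go([.5625,-.4015,-.007]);print(manip.sense()['gripper_width'])"
```

```text
t 9.7 tcp [ 0.5612 -0.4008  0.0566] offset(final axes) [0.03 2.55 0.05] offset now [0.03 2.55 0.05] twist [-0.0125 -0.025  -0.    ] q [ 0.25  0.9   0.67  1.45 -0.61  1.01 -0.51] F [ 0.1 -0.3  0.5]
0.059710651644013034
```

Request:
step_arm([
  {"offset": [0.03, 0.5, 0.05], "twist": [0, 0, 0], "hand": 0},
  {"offset": [0, 0.5, 0], "twist": [0, 0, 0], "hand": 0},
  {"offset": [0, 0.5, 0], "twist": [0, 0, 0], "hand": 0},
  {"offset": [0, 0.4, 0], "twist": [0, 0, 0], "hand": 0},
  {"offset": [0, 0.3, 0], "twist": [0, 0, 0], "hand": 0},
  {"offset": [0, 0, 0], "twist": [0, 0, 0], "hand": 0},
])

```text
time_s: 10.3
tcp_pos: [0.5615, -0.4004, -0.0056]
tcp_rot: [0.499, -0.498, 0.502, -0.5]
contact_force: [0.1, 0.9, -0.1]
gripper_width: 0.0928
```

```bash
python3 -c "
from h import *
go([.5625,-.4015,-.007]);print(manip.sense()['gripper_width'])"
```

```text
t 10.3 tcp [ 0.5615 -0.4004 -0.0056] offset(final axes) [0.04 0.06 0.04] offset now [0.04 0.06 0.04] twist [ 0.0125 -0.025  -0.025 ] q [ 0.27  0.97  0.62  1.48 -0.66  0.91 -0.48] F [ 0.1  0.9 -0.1]
0.09280809193145842
```

Request:
step_arm([
  {"offset": [0.04, 0.05, 0.04], "twist": [0, 0, 0], "hand": 1},
  {"offset": [0, 0, 0], "twist": [0, 0, 0], "hand": 1},
  {"offset": [0, 0, 0], "twist": [0, 0, 0], "hand": 1},
  {"offset": [0, 0, 0], "twist": [0, 0, 0], "hand": 1},
  {"offset": [0, 0, 0], "twist": [0, 0, 0], "hand": 1},
  {"offset": [0, 0, 0], "twist": [0, 0, 0], "hand": 1},
  {"offset": [0, 0, 0], "twist": [0, 0, 0], "hand": 1},
  {"offset": [0, 0, 0], "twist": [0, 0, 0], "hand": 1},
  {"offset": [0, 0, 0], "twist": [0, 0, 0], "hand": 1},
  {"offset": [0, 0, 0], "twist": [0, 0, 0], "hand": 1},
  {"offset": [0, 0, 0], "twist": [0, 0, 0], "hand": 1},
  {"offset": [0, 0, 0], "twist": [0, 0, 0], "hand": 1},
])

```text
time_s: 11.5
tcp_pos: [0.5638, -0.4029, -0.0046]
tcp_rot: [-0.5, 0.498, -0.501, 0.501]
contact_force: [-0.5, -0.9, 0.6]
gripper_width: 0.0245
```

```bash
python3 -c "
from h import *
go([.533,-.208,.1]);print(manip.sense()['gripper_width'])"
```

```text
t 11.5 tcp [ 0.5638 -0.4029 -0.0046] offset(final axes) [-7.79 -4.18 -1.23] offset now [-7.79 -4.18 -1.25] twist [-0.0125 -0.025  -0.    ] q [ 0.27  0.97  0.62  1.47 -0.66  0.91 -0.48] F [-0.5 -0.9  0.6]
0.02453617300140758
```

Request:
step_arm([
  {"offset": [0, -0.8, 0], "twist": [0, 0, 0], "hand": 1},
  {"offset": [0, -0.9, 0], "twist": [0, 0, 0], "hand": 1},
  {"offset": [0, -0.9, 0], "twist": [0, 0, 0], "hand": 1},
  {"offset": [0, -0.9, 0], "twist": [0, 0, 0], "hand": 1},
  {"offset": [-0.8, -0.7, -0.1], "twist": [0, 0, 0], "hand": 1},
  {"offset": [-1, 0, -0.15], "twist": [0, 0, 0], "hand": 1},
  {"offset": [-1, 0, -0.15], "twist": [0, 0, 0], "hand": 1},
  {"offset": [-1, 0, -0.15], "twist": [0, 0, 0], "hand": 1},
  {"offset": [-1, 0, -0.15], "twist": [0, 0, 0], "hand": 1},
  {"offset": [-1, 0, -0.15], "twist": [0, 0, 0], "hand": 1},
])

```text
time_s: 12.5
tcp_pos: [0.5399, -0.2578, 0.1026]
tcp_rot: [-0.496, 0.497, -0.503, 0.503]
contact_force: [1.2, -0.0, 0.3]
gripper_width: 0.0244
```

```bash
python3 -c "
from h import *
go([.533,-.208,.09]);print(manip.sense()['gripper_width'])"
```

```text
t 12.5 tcp [ 0.5399 -0.2578  0.1026] offset(final axes) [-1.99  0.5  -0.27] offset now [-1.99  0.5  -0.3 ] twist [ 0.     -0.0875  0.0125] q [-0.01  0.73  0.73  1.7  -0.58  0.94 -0.65] F [ 1.2 -0.   0.3]
0.024385549704693442
```

Request:
step_arm([
  {"offset": [-0.8, 0.1, -0.1], "twist": [0, -0.05, 0], "hand": 1},
  {"offset": [-0.8, 0.1, -0.1], "twist": [0, -0.03, 0], "hand": 1},
  {"offset": [-0.35, 0.1, -0.05], "twist": [0, 0, 0], "hand": 1},
  {"offset": [0, 0, 0], "twist": [0, 0, 0], "hand": 1},
])

```text
time_s: 12.9
tcp_pos: [0.5336, -0.2018, 0.0943]
tcp_rot: [0.501, -0.501, 0.5, -0.498]
contact_force: [-0.7, -1.1, -0.4]
gripper_width: 0.0244
```

```bash
python3 -c "
from h import *
go([.534,-.2075,.030]);print(manip.sense()['gripper_width'])
m,p,d=shot('scene');save('s4',cv2.resize(p[120:270,200:360],(640,600)))"
```

```text
t 12.9 tcp [ 0.5336 -0.2018  0.0943] offset(final axes) [0.23 2.57 0.01] offset now [0.23 2.57 0.02] twist [ 0.0125  0.0375 -0.0125] q [-0.11  0.7   0.72  1.78 -0.59  0.89 -0.69] F [-0.7 -1.1 -0.4]
0.024448859374253038
```

View pics/s4.png

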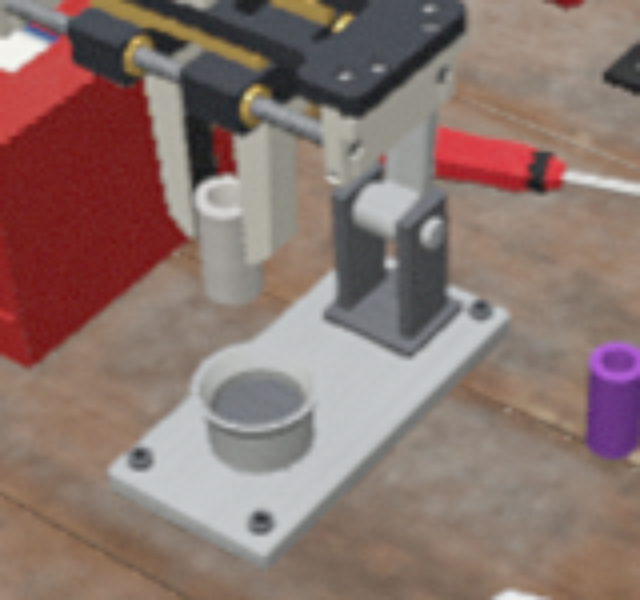

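```bash
python3 -c "
from h import *
W=np.load('side.npz')['W'].reshape(-1,3)
W=np.concatenate([W,np.load('scene.npz')['W'].reshape(-1,3)])
for x in np.arange(.44,.68,.03):
    t=W[(abs(W[:,0]-x)<.015)&(W[:,1]<.0)&(W[:,1]>-.19)]; print(round(x,2),[round(float(t[t[:,2]>z][:,1].min(initial=9)),3) for z in (.05,.09,.12,.14,.2)])
m,p,d=shot('scene');V=cloud(m,d)
for v in range(140,172,3): print(v,V[v,[278,282,286,290]].round(3).tolist())
"
```

```text
0.44 [9.0, 9.0, 9.0, 9.0, 9.0]
0.47 [-0.067, -0.067, -0.067, -0.067, -0.062]
0.5 [-0.085, -0.085, -0.083, -0.066, -0.066]
0.53 [-0.086, -0.086, -0.086, 9.0, 9.0]
0.56 [-0.086, -0.086, -0.085, 9.0, 9.0]
0.59 [-0.086, -0.086, -0.086, 9.0, 9.0]
0.62 [-0.19, -0.19, -0.086, 9.0, 9.0]
0.65 [-0.19, -0.19, -0.19, -0.19, -0.19]
0.68 [-0.189, -0.189, -0.189, -0.189, -0.189]
140 [[0.501, -0.278, 0.251], [0.503, -0.284, 0.253], [0.506, -0.289, 0.253], [0.509, -0.293, 0.252]]
143 [[0.5, -0.279, 0.247], [0.499, -0.287, 0.251], [0.501, -0.292, 0.252], [0.504, -0.296, 0.252]]
146 [[0.748, -0.073, 0.014], [0.502, -0.284, 0.243], [0.501, -0.292, 0.247], [0.503, -0.297, 0.248]]
149 [[0.512, -0.268, 0.226], [0.5, -0.285, 0.24], [0.502, -0.291, 0.241], [0.503, -0.297, 0.243]]
152 [[0.507, -0.272, 0.225], [0.501, -0.284, 0.234], [0.501, -0.291, 0.237], [0.504, -0.296, 0.237]]
155 [[0.506, -0.273, 0.221], [0.501, -0.284, 0.229], [0.503, -0.289, 0.23], [0.511, -0.29, 0.225]]
158 [[0.728, -0.087, -0.0], [0.499, -0.285, 0.225], [0.502, -0.29, 0.226], [0.511, -0.29, 0.22]]
161 [[0.721, -0.092, -0.001], [0.5, -0.284, 0.219], [0.5, -0.291, 0.222], [0.511, -0.29, 0.215]]
164 [[0.712, -0.1, 0.0], [0.501, -0.283, 0.212], [0.502, -0.29, 0.215], [0.637, -0.191, 0.087]]
167 [[0.703, -0.107, 0.001], [0.705, -0.115, 0.003], [0.622, -0.193, 0.09], [0.63, -0.195, 0.086]]
170 [[0.696, -0.112, 0.0], [0.699, -0.12, 0.002], [0.62, -0.194, 0.086], [0.626, -0.199, 0.084]]
```

Tube held upright above the cup, which is at (265,400) in the crop. The toolbox edge is 27 mm clear of the gripper. Lowering now.

Request:
step_arm([
  {"offset": [0.2, 0.4, 0], "twist": [0, 0, 0], "hand": 1},
  {"offset": [0, 0.5, 0], "twist": [0, 0, 0], "hand": 1},
  {"offset": [0, 0.5, 0], "twist": [0, 0, 0], "hand": 1},
  {"offset": [0, 0.4, 0], "twist": [0, 0, 0], "hand": 1},
  {"offset": [0, 0, 0], "twist": [0, 0, 0], "hand": 1},
])

```text
time_s: 13.5
tcp_pos: [0.5329, -0.215, 0.0455]
tcp_rot: [-0.498, 0.5, -0.5, 0.502]
contact_force: [0.2, 0.2, -0.7]
gripper_width: 0.0246
```

```bash
python3 -c "
from h import *
go([.534,-.2075,.029]);print(manip.sense()['gripper_width'])"
```

```text
t 13.5 tcp [ 0.5329 -0.215   0.0455] offset(final axes) [-0.3   0.66  0.04] offset now [-0.3   0.66  0.04] twist [ 0.0125 -0.025   0.025 ] q [-0.06  0.77  0.67  1.81 -0.65  0.79 -0.63] F [ 0.2  0.2 -0.7]
0.0246062112527263
```

Request:
step_arm([
  {"offset": [-0.28, 0, 0.04], "twist": [0, 0, 0], "hand": 1},
  {"offset": [0, 0.2, 0], "twist": [0, 0, 0], "hand": 1},
  {"offset": [0, 0.2, 0], "twist": [0, 0, 0], "hand": 1},
])

```text
time_s: 13.8
tcp_pos: [0.5345, -0.2079, 0.0351]
tcp_rot: [-0.498, 0.5, -0.5, 0.502]
contact_force: [0.2, -0.2, -1.0]
gripper_width: 0.0245
```

```bash
python3 -c "
from h import *
go([.534,-.2075,.029]);print(manip.sense()['gripper_width'])"
```

```text
t 13.8 tcp [ 0.5345 -0.2079  0.0351] offset(final axes) [-0.02  0.24 -0.02] offset now [-0.02  0.24 -0.02] twist [-0.    -0.025  0.025] q [-0.06  0.78  0.66  1.82 -0.66  0.77 -0.63] F [ 0.2 -0.2 -1. ]
0.02449996711582211
```

Request:
step_arm([
  {"offset": [0, 0.12, 0], "twist": [0, 0, 0], "hand": 1},
  {"offset": [0, 0.1, 0], "twist": [0, 0, 0], "hand": 1},
  {"offset": [0, 0, 0], "twist": [0, 0, 0], "hand": 1},
])

```text
time_s: 14.1
tcp_pos: [0.5346, -0.2073, 0.0288]
tcp_rot: [-0.498, 0.5, -0.5, 0.502]
contact_force: [-0.4, 0.3, -0.2]
gripper_width: 0.0248
```

```bash
python3 -c "
from h import *
go([.534,-.2075,.028])"
```

```text
t 14.1 tcp [ 0.5346 -0.2073  0.0288] offset(final axes) [ 0.01  0.03 -0.03] offset now [ 0.01  0.03 -0.03] twist [-0.    -0.025  0.025] q [-0.06  0.79  0.65  1.83 -0.67  0.76 -0.62] F [-0.4  0.3 -0.2]
```

Request:
step_arm([
  {"offset": [0, 0.02, 0], "twist": [0, 0, 0], "hand": 0.6},
  {"offset": [0, 0, 0], "twist": [0, 0, 0], "hand": 0.4},
  {"offset": [0, 0, 0], "twist": [0, 0, 0], "hand": 0.3},
  {"offset": [0, 0, 0], "twist": [0, 0, 0], "hand": 0.3},
  {"offset": [0, 0, 0], "twist": [0, 0, 0], "hand": 0.3},
  {"offset": [0, 0, 0], "twist": [0, 0, 0], "hand": 0.3},
  {"offset": [0, -0.5, 0], "twist": [0, 0, 0], "hand": 0.3},
  {"offset": [0, -0.8, 0], "twist": [0, 0, 0], "hand": 0.3},
  {"offset": [0, -1, 0], "twist": [0, 0, 0], "hand": 0.3},
  {"offset": [0, -1, 0], "twist": [0, 0, 0], "hand": 0.3},
])

```text
time_s: 15.1
tcp_pos: [0.5329, -0.2067, 0.1134]
tcp_rot: [0.497, -0.501, 0.502, -0.5]
contact_force: [0.2, 0.1, 0.2]
gripper_width: 0.0651
```

```bash
python3 -c "
from h import *
go([.52,-.32,.3]);
m,p,d=shot('scene');W=cloud(m,d)
w=W[170:245,235:300].reshape(-1,3);t=w[(w[:,2]>.070)&(w[:,2]<.09)&(w[:,0]<.56)];print(len(t),t.mean(0),np.percentile(t[:,2],[5,50,95]),cv2.minEnclosingCircle(t[:,:2].astype(np.float32)))
save('s5',cv2.resize(p[60:260,180:380],(600,600)))"
```

```text
t 15.1 tcp [ 0.5329 -0.2067  0.1134] offset(final axes) [ 4.53 -7.47 -0.51] offset now [ 4.55 -7.45 -0.53] twist [ 0.0375 -0.0375  0.0125] q [-0.12  0.68  0.75  1.76 -0.56  0.93 -0.71] F [0.2 0.1 0.2]
182 [ 0.53286011 -0.20964009  0.07851185] [0.07129731 0.07951089 0.0833527 ] ((0.5340962409973145, -0.20836405456066132), 0.013373767025768757)
```

View pics/s5.png

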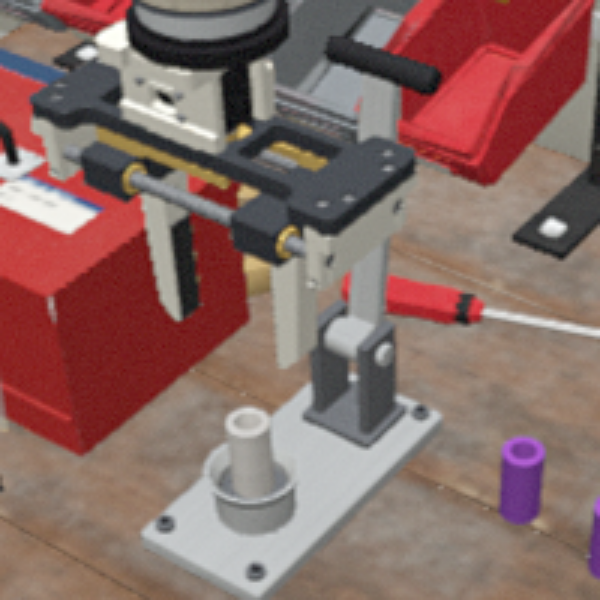

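The spacer stands upright in the cup at (250,470), its axis within 1 mm of the cup's, with its top at about 0.082. The lever is still up, handle at (385,65). Next: rise, close the fingers and go over the handle.

Request:
step_arm([
  {"offset": [0, -1, 0], "twist": [0, 0, 0], "hand": 1},
  {"offset": [0, -1, 0], "twist": [0, 0, 0], "hand": 1},
  {"offset": [0, -1, 0], "twist": [0, 0, 0], "hand": 1},
  {"offset": [0, -1, 0], "twist": [0, 0, 0], "hand": 1},
  {"offset": [0.1, -1, 0], "twist": [0, 0, 0], "hand": 1},
  {"offset": [0.1, -1, 0], "twist": [0, 0, 0], "hand": 1},
  {"offset": [0.1, -1, 0], "twist": [0, 0, 0], "hand": 1},
  {"offset": [0.1, -0.6, 0], "twist": [0, 0, 0], "hand": 1},
  {"offset": [0.1, 0, 0.5], "twist": [0, 0, 0], "hand": 1},
  {"offset": [0.1, 0, 0.9], "twist": [0, 0, 0], "hand": 1},
  {"offset": [0, 0, 0.9], "twist": [0, 0, 0], "hand": 1},
  {"offset": [0, 0, 0], "twist": [0, 0, 0], "hand": 1},
])

```text
time_s: 16.35
tcp_pos: [0.5902, -0.2264, 0.3306]
tcp_rot: [-0.499, 0.495, -0.496, 0.51]
contact_force: [-0.1, -0.6, 0.4]
gripper_width: 0.0008
```

```bash
python3 -c "
from h import *
go([.703,-.225,.3])"
```

```text
t 16.35 tcp [ 0.5902 -0.2264  0.3306] offset(final axes) [-0.06  1.22  4.51] offset now [-0.12  1.3   4.49] twist [-0.125  -0.0875  0.075 ] q [-0.11  0.59  0.85  1.27 -0.44  1.45 -0.89] F [-0.1 -0.6  0.4]
```

Request:
step_arm([
  {"offset": [0, 0.1, 0.9], "twist": [-0.06, -0.05, 0.04], "hand": 1},
  {"offset": [0, 0.1, 0.9], "twist": [-0.06, -0.04, 0.04], "hand": 1},
  {"offset": [0, 0.1, 0.9], "twist": [0, 0, 0], "hand": 1},
  {"offset": [0, 0.1, 0.9], "twist": [0, 0, 0], "hand": 1},
  {"offset": [0, 0.1, 0.5], "twist": [0, 0, 0], "hand": 1},
  {"offset": [0, 0, 0], "twist": [0, 0, 0], "hand": 1},
])

```text
time_s: 16.95
tcp_pos: [0.6891, -0.2302, 0.3225]
tcp_rot: [0.497, -0.499, 0.502, -0.501]
contact_force: [-0.2, 0.5, 0.1]
gripper_width: 0.0001
```

```bash
python3 -c "
from h import *
go([.703,-.225,.2])"
```

```text
t 16.95 tcp [ 0.6891 -0.2302  0.3225] offset(final axes) [-0.21  4.9   0.56] offset now [-0.22  4.9   0.57] twist [ 0.025  -0.05    0.0125] q [ 0.    0.78  0.8   0.9  -0.53  1.63 -0.98] F [-0.2  0.5  0.1]
```

Request:
step_arm([
  {"offset": [-0.2, 0.2, 0.6], "twist": [0, -0.03, 0], "hand": 1},
  {"offset": [0, 0.5, 0.05], "twist": [0, 0, 0], "hand": 1},
  {"offset": [0, 0.6, 0], "twist": [0, 0, 0], "hand": 1},
])

```text
time_s: 17.25
tcp_pos: [0.7024, -0.2285, 0.2934]
tcp_rot: [-0.496, 0.5, -0.5, 0.503]
contact_force: [-0.2, -1.1, -0.2]
gripper_width: 0.0001
```

```bash
python3 -c "
from h import *
go([.703,-.225,.2])"
```

```text
t 17.25 tcp [ 0.7024 -0.2285  0.2934] offset(final axes) [-0.14  3.74  0.03] offset now [-0.17  3.73  0.03] twist [ 0.   -0.05  0.05] q [-0.01  0.81  0.8   0.92 -0.54  1.58 -0.98] F [-0.2 -1.1 -0.2]
```

Request:
step_arm([
  {"offset": [0, 0.6, 0.03], "twist": [0, -0.03, 0.03], "hand": 1},
  {"offset": [0, 0.6, 0.03], "twist": [0, 0, 0], "hand": 1},
  {"offset": [0, 0.6, 0], "twist": [0, 0, 0], "hand": 1},
  {"offset": [0, 0.6, 0], "twist": [0, 0, 0], "hand": 1},
  {"offset": [0, 0.6, 0], "twist": [0, 0, 0], "hand": 1},
  {"offset": [0, 0.3, 0], "twist": [0, 0, 0], "hand": 1},
])

```text
time_s: 17.85
tcp_pos: [0.6918, -0.2313, 0.2083]
tcp_rot: [0.494, -0.5, 0.504, -0.502]
contact_force: [-0.2, -0.5, -0.0]
gripper_width: 0.0002
```

```bash
python3 -c "
from h import *
go([.703,-.225,.2])
m,p,d=shot('scene');save('s6',cv2.resize(p[30:230,200:400],(600,600)))"
```

```text
t 17.85 tcp [ 0.6918 -0.2313  0.2083] offset(final axes) [-0.25  0.33  0.45] offset now [-0.26  0.33  0.45] twist [ 0.0625 -0.0875  0.025 ] q [-0.04  0.84  0.78  1.12 -0.56  1.39 -0.92] F [-0.2 -0.5 -0. ]
```

View pics/s6.png

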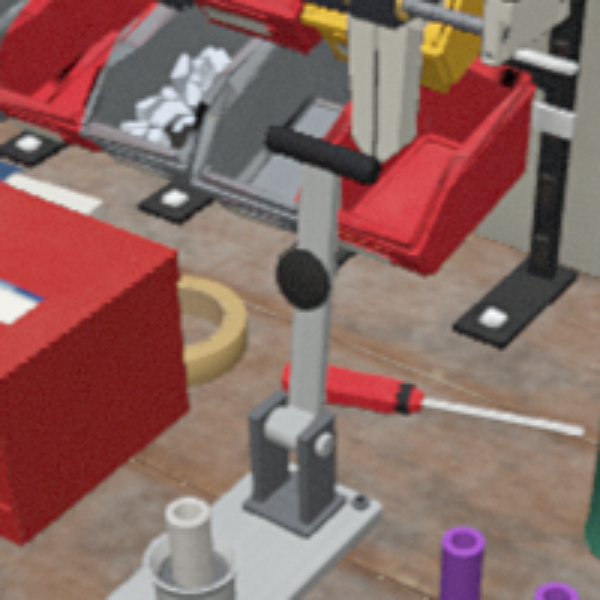

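The shut fingers are behind the handle, tip at (385,150), handle spanning (270,135)-(375,170). I shift a little towards the bar, lower, and push.

Request:
step_arm([
  {"offset": [-0.4, 0.2, 0.2], "twist": [0.04, -0.08, 0.02], "hand": 1},
  {"offset": [0, 0.2, 0], "twist": [0, 0, 0], "hand": 1},
  {"offset": [0, 0, -0.4], "twist": [0, 0, 0], "hand": 1},
  {"offset": [0, 0, -0.4], "twist": [0, 0, 0], "hand": 1},
  {"offset": [0, 0, -0.4], "twist": [0, 0, 0], "hand": 1},
])

```text
time_s: 18.4
tcp_pos: [0.669, -0.2198, 0.1993]
tcp_rot: [0.501, -0.501, 0.497, -0.501]
contact_force: [1.1, -0.5, -0.2]
gripper_width: 0.0001
```

```bash
python3 -c "
from h import *
go([.6,-.22,.195])"
```

```text
t 18.4 tcp [ 0.669  -0.2198  0.1993] offset(final axes) [ 0.01  0.17 -2.76] offset now [-0.    0.16 -2.76] twist [-0.025  0.025  0.025] q [-0.08  0.8   0.78  1.24 -0.55  1.31 -0.88] F [ 1.1 -0.5 -0.2]
```

Request:
step_arm([
  {"offset": [0, 0, -0.5], "twist": [0, 0, 0], "hand": 1},
  {"offset": [0, 0, -0.5], "twist": [0, 0, 0], "hand": 1},
  {"offset": [0, 0, -0.5], "twist": [0, 0, 0], "hand": 1},
  {"offset": [0, 0, -0.5], "twist": [0, 0, 0], "hand": 1},
  {"offset": [0, 0, -0.5], "twist": [0, 0, 0], "hand": 1},
])

```text
time_s: 18.9
tcp_pos: [0.6096, -0.2195, 0.2021]
tcp_rot: [0.505, -0.5, 0.491, -0.504]
contact_force: [1.1, -0.4, 0.1]
gripper_width: 0.0004
```

```bash
cat >> h.py <<'E'
def handle():
    m,p,d=shot('scene');W=cloud(m,d);t=W[(p.max(2)<75)&(W[...,0]>.43)&(W[...,0]<.72)&(abs(W[...,1]+.212)<.045)&(W[...,2]>.08)&(W[...,2]<.255)]
    print('dark',len(t)); 
    k=t[np.argmax(np.hypot(t[:,0]-.634,t[:,2]-.074))]; t=t[np.linalg.norm((t-k)[:,[0,2]],axis=1)<.02]; c=t.mean(0); print('handle',c,t.min(0),t.max(0),'theta',np.arctan2(c[2]-.074,.634-c[0])-.082)
    return p
E
python3 -c "
from h import *
go([.6,-.22,.195]);handle()"
```

```text
t 18.9 tcp [ 0.6096 -0.2195  0.2021] offset(final axes) [ 0.02  0.28 -0.39] offset now [ 0.01  0.28 -0.39] twist [-0.125   0.075   0.0625] q [-0.12  0.7   0.81  1.45 -0.52  1.2  -0.81] F [ 1.1 -0.4  0.1]
dark 603
handle [ 0.58862123 -0.21227514  0.24358569] [ 0.58321688 -0.24482883  0.23199775] [ 0.59982714 -0.17398622  0.24954838] theta 1.227335758944866
```

Request:
step_arm([
  {"offset": [0, 0.15, -0.5], "twist": [-0.06, 0.04, 0.03], "hand": 1},
  {"offset": [0, 0.2, -0.5], "twist": [-0.06, 0.04, 0.03], "hand": 1},
  {"offset": [0, 0.2, -0.5], "twist": [0, 0, 0], "hand": 1},
  {"offset": [0, 0.25, -0.5], "twist": [0, 0, 0], "hand": 1},
  {"offset": [0, 0.3, -0.5], "twist": [0, 0, 0], "hand": 1},
])

```text
time_s: 19.45
tcp_pos: [0.5488, -0.2207, 0.1777]
tcp_rot: [-0.502, 0.499, -0.496, 0.503]
contact_force: [0.6, -0.1, -0.3]
gripper_width: 0.0006
```

```bash
python3 -c "
from h import *
go([.5,-.22,.15]);handle()"
```

```text
t 19.45 tcp [ 0.5488 -0.2207  0.1777] offset(final axes) [-0.03  1.11 -1.95] offset now [-0.03  1.09 -1.96] twist [-0.075   0.0125  0.025 ] q [-0.13  0.64  0.81  1.64 -0.52  1.08 -0.74] F [ 0.6 -0.1 -0.3]
dark 505
handle [ 0.52751551 -0.21244747  0.21489184] [ 0.52291701 -0.24386159  0.20506633] [ 0.53646649 -0.17447863  0.22070587] theta 0.8416006113470523
```

Request:
step_arm([
  {"offset": [0, 0.3, -0.4], "twist": [0, 0, 0], "hand": 1},
  {"offset": [0, 0.35, -0.4], "twist": [0, 0, 0], "hand": 1},
  {"offset": [0, 0.4, -0.4], "twist": [0, 0, 0], "hand": 1},
  {"offset": [0, 0.4, -0.35], "twist": [0, 0, 0], "hand": 1},
  {"offset": [0, 0, 0], "twist": [0, 0, 0], "hand": 1},
  {"offset": [0, 0, 0], "twist": [0, 0, 0], "hand": 1},
])

```text
time_s: 20.1
tcp_pos: [0.5107, -0.2218, 0.1421]
tcp_rot: [-0.502, 0.498, -0.495, 0.504]
contact_force: [-0.2, -0.0, 1.3]
gripper_width: 0.0003
```

```bash
python3 -c "
from h import *
go([.5,-.22,.15]);handle()"
```

```text
t 20.1 tcp [ 0.5107 -0.2218  0.1421] offset(final axes) [-0.07 -0.32 -0.43] offset now [-0.07 -0.32 -0.42] twist [-0.1     0.0125  0.0375] q [-0.12  0.63  0.79  1.79 -0.55  0.95 -0.66] F [-0.2 -0.   1.3]
dark 432
handle [ 0.46308601 -0.21193701  0.11215302] [ 0.45798302 -0.24410989  0.1037166 ] [ 0.4718033  -0.17329651  0.11710987] theta 0.137628486700271
```

Request:
step_arm([
  {"offset": [-0.1, 0, -0.6], "twist": [-0.08, 0, 0.03], "hand": 1},
  {"offset": [-0.1, 0.1, -0.6], "twist": [0, 0, 0], "hand": 1},
  {"offset": [-0.1, 0.3, -0.6], "twist": [0, 0, 0], "hand": 1},
  {"offset": [0, 0.4, 0], "twist": [0, 0, 0], "hand": 1},
  {"offset": [0, 0.4, 0], "twist": [0, 0, 0], "hand": 1},
])

```text
time_s: 20.65
tcp_pos: [0.4665, -0.2156, 0.1139]
tcp_rot: [0.502, -0.5, 0.496, -0.502]
contact_force: [-0.8, -0.6, -0.6]
gripper_width: 0.0006
```

```bash
python3 -c "
from h import *
go([.465,-.213,.068]);handle()"
```

```text
t 20.65 tcp [ 0.4665 -0.2156  0.1139] offset(final axes) [-0.1   1.84 -0.06] offset now [-0.11  1.83 -0.07] twist [-0.05    0.0375  0.025 ] q [-0.11  0.6   0.77  1.93 -0.57  0.83 -0.59] F [-0.8 -0.6 -0.6]
dark 816
handle [ 0.43240799 -0.21842901  0.24398397] [ 0.43005944 -0.246888    0.23390766] [ 0.44963231 -0.18734018  0.25388364] theta 0.6185376644244112
```

Above the handle now (that last handle reading picked up the gripper). Pressing down in small rows.

Request:
step_arm([
  {"offset": [-0.1, 0.35, -0.06], "twist": [0, 0, 0], "hand": 1},
  {"offset": [0, 0.35, 0], "twist": [0, 0, 0], "hand": 1},
  {"offset": [0, 0.35, 0], "twist": [0, 0, 0], "hand": 1},
  {"offset": [0, 0.35, 0], "twist": [0, 0, 0], "hand": 1},
])

```text
time_s: 21.1
tcp_pos: [0.4643, -0.2129, 0.0747]
tcp_rot: [-0.501, 0.502, -0.497, 0.5]
contact_force: [-4.2, 1.4, 6.2]
gripper_width: 0.0004
```

```bash
python3 -c "
from h import *
go([.465,-.213,.068])"
```

```text
t 21.1 tcp [ 0.4643 -0.2129  0.0747] offset(final axes) [0.01 0.27 0.03] offset now [0.   0.27 0.03] twist [-0.0125  0.05    0.025 ] q [-0.07  0.65  0.72  1.97 -0.63  0.75 -0.54] F [-4.2  1.4  6.2]
```

Request:
step_arm([
  {"offset": [0, 0.35, 0], "twist": [0, 0, 0], "hand": 1},
  {"offset": [0, 0.35, 0], "twist": [0, 0, 0], "hand": 1},
  {"offset": [0, 0.35, 0], "twist": [0, 0, 0], "hand": 1},
])

```text
time_s: 21.4
tcp_pos: [0.4633, -0.2125, 0.0639]
tcp_rot: [0.507, -0.494, 0.501, -0.498]
contact_force: [-18.8, 15.7, 87.9]
gripper_width: 0.0002
```

```bash
python3 -c "
from h import *
go([.465,-.213,.068])"
```

```text
t 21.4 tcp [ 0.4633 -0.2125  0.0639] offset(final axes) [ 0.02 -0.16  0.07] offset now [ 0.02 -0.16  0.07] twist [-0.075   0.025  -0.1125] q [-0.04  0.67  0.69  1.98 -0.66  0.73 -0.51] F [-18.8  15.7  87.9]
```

At its stop (88 N, under the 120 N limit). Backing off straight up at once.

Request:
step_arm([
  {"offset": [0, -0.3, 0], "twist": [0, 0, 0], "hand": 1},
  {"offset": [0, -0.6, 0], "twist": [0, 0, 0], "hand": 1},
  {"offset": [0, -0.9, 0], "twist": [0, 0, 0], "hand": 1},
  {"offset": [0, -1, 0], "twist": [0, 0, 0], "hand": 1},
  {"offset": [0, -1, 0], "twist": [0, 0, 0], "hand": 1},
  {"offset": [0.7, -1, 0], "twist": [0, 0, 0], "hand": 1},
  {"offset": [1, -0.5, 0], "twist": [0, 0, 0], "hand": 1},
  {"offset": [1, 0, 0], "twist": [0, 0, 0], "hand": 1},
  {"offset": [1, 0, 0], "twist": [0, 0, 0], "hand": 1},
  {"offset": [0, 0, 0], "twist": [0, 0, 0], "hand": 1},
])

```text
time_s: 22.4
tcp_pos: [0.4661, -0.3114, 0.2017]
tcp_rot: [0.511, -0.492, 0.497, -0.5]
contact_force: [-0.7, 0.3, 0.1]
gripper_width: 0.0005
```

```bash
python3 -c "
from h import *
go([.465,-.213,.068]);m,p,d=shot('scene');W=cloud(m,d)
t=W[(p.max(2)<75)&(W[...,0]>.43)&(W[...,0]<.50)&(abs(W[...,1]+.212)<.045)&(W[...,2]>.07)&(W[...,2]<.13)];c=t.mean(0);print(len(t),c,t.min(0),t.max(0),'theta',np.arctan2(c[2]-.074,.634-c[0])-.082)
m2,p2,d2=shot('side')
save('s7',np.hstack([cv2.resize(p[130:270,200:340],(400,400)),cv2.resize(p2[240:360,210:370],(400,400))]))"
```

```text
t 22.4 tcp [ 0.4661 -0.3114  0.2017] offset(final axes) [-3.94  5.35 -0.04] offset now [-3.85  5.41 -0.14] twist [-0.1625  0.0375 -0.1125] q [ 0.06  0.56  0.82  1.69 -0.49  1.09 -0.53] F [-0.7  0.3  0.1]
337 [ 0.46063266 -0.21118015  0.09342445] [ 0.45476711 -0.24442261  0.08495422] [ 0.46940759 -0.1732957   0.09865225] theta 0.02957680038991442
```

View pics/s7.png

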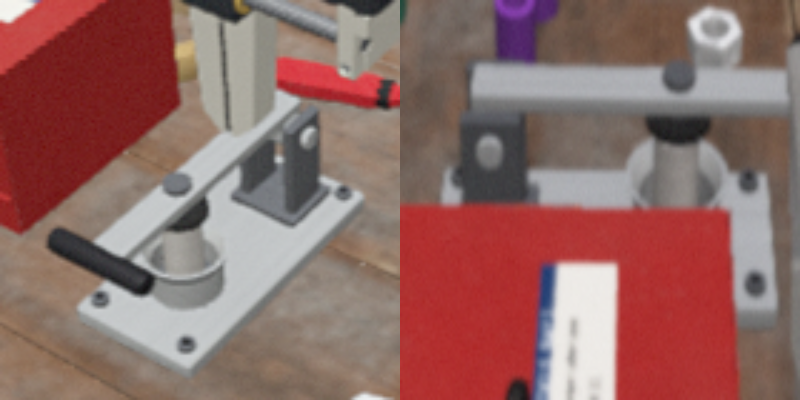

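The lever bar is level over the cup (side view, (480-790, 90)). The spacer stands upright under the puck at (185,240), and the gripper is clear. Handing in.

```bash
python3 -c "
from h import *
print(workorder.finish_job())"
```

```text
the job is handed in; nothing more can be done
None
```

I stood the 50 mm steel spacer in the cup, let go of it with the lever still up, then swung the lever over and pressed it shut. I handed the job in at about 22.5 s.

**Last checks**
- **Placing:** after release, with the lever up, the spacer stood upright within about 1 mm of the cup's axis. Its top was at about 82 mm, which means the pad was still raised.
- **Lever:** at the end, the camera put it at about 0.03 rad. The same method read about 0.02 high when the lever was resting on the spacer, so I take it as shut. In the side view the bar is level.
- **Spacer:** it stood upright under the lever's puck in the final picture. I did not measure its final height separately.
- **Robot:** it was clear of everything, with forces near zero.

**What failed or disagreed**
- **First grasp:** it closed on nothing. The real fingertips are about 28 mm short of the reported TCP, in two wrist pictures. I allowed for this and the second grasp held.
- **Force at the stop:** the last press peaked at about 88 N on the wrist (limit 120 N), far more than the 7–10 N needed. I backed off at once.

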